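# Clear the spice grinder, fit its bayonet lid and hold it on pulse

## Task

Run the spice grinder on pulse: its cleaning brush was left lying across the open bowl, so first lay the brush flat in its own recess in the grey accessory tray, bristles in the wide end and handle in the narrow slot, and let go of it. Then set the lid into the collar with its lugs in the two slots, fully down, and turn it clockwise against its spring until the lid's orange pointers stand at the orange pulse dots, about halfway to the white lock bars; never let it click into lock. Finish while still holding the lid there with the gripper, because it springs back when released, and leave the jars, the mill and the spoon where they are.

Things in the scene. Friction and masses are not known exactly. Their poses are not given: they have to be found in the camera images.
- grinder: Spice grinder, fixed: white round shell 106 mm wide, black collar 97 mm wide on top, 100 mm high in all. Origin at the centre of its underside, z up. The collar's mouth is 67 mm wide with two slots for the lid's lugs, 16 mm wide, out to 41 mm from the axis, at the grinder's +x and -x; between them a 6 mm thick flange that the lugs turn beneath. Counter-clockwise the lugs are stopped at the slots.
- grinder_mouth (a point): Centre of the grinder's mouth, level with the collar's flat top, 100 mm above the worktop. Marks on this top for each slot, clockwise from above: a small white ring at the slot (0 rad), an orange pulse dot at 0.62 rad, a white radial lock bar at 1.34 rad.
- pulse_dot (a point): Middle of the orange pulse dot that belongs to the +x slot, on the collar's top, 45 mm from the grinder's axis; a second one lies across the axis.
- grinder_lid: Loose lid, 53 mm high, about 90 g, standing on its spigot. Origin at the centre of the spigot's underside, z up. Spigot 61 mm wide, 16 mm deep; at its foot two lugs at the lid's +x and -x, 9 mm wide, 8 mm high, out to 38 mm. Black rim 82 mm wide, its top 25 mm above the origin; on it a grey grip bar along x, 60 mm long, 18 mm wide, top at 53 mm. A half turn makes no difference.
- lid_grip (a point): Point on the lid's axis 45 mm above its origin, in the grip bar: a TCP here puts fingertips 19 mm past it just above the rim. With the lid's x along the grinder's x (either way round) the lugs pass the slots with 3 mm to spare; fully down, the rim rests on the collar and the lid's origin is 84 mm above the worktop.
- lid_pointer (a point): Orange pointer at the +x end of the grip bar, on the rim, 37 mm from the lid's axis and 23 mm above its origin; a second one lies across the axis.
- grinder_brush: Loose brush, 170 mm long, 14 mm thick, about 45 g, lying level across the grinder's mouth on the collar's top. Origin at mid-length on its underside, z up, x from handle to bristles. Wooden handle 14 mm wide from x = -85 to 24 mm, steel ferrule 34 mm wide to 42 mm, dark bristles 32 mm wide to 85 mm.
- brush_grip (a point): Balance point of the brush, on its handle, 5 mm from mid-length toward the handle's end and 7 mm above the underside: take it here across the handle.
- brush_head (a point): Middle of the brush's bristle end, 60 mm ahead of the brush's origin.
- grinder_tray: Grey tray, fixed, 236 x 146 mm, rim 10 mm high, floor 3 mm thick. Origin at the centre of its underside, z up, x along its length. The brush's recess, 6 mm deep (edges 9 mm above the worktop), lies along y = +25 mm: handle slot 22 mm wide from x = -93 to -29 mm, finger scoop 90 mm wide to 24 mm, bristle pocket 42 mm wide to 93 mm. The other compartment holds a spoon.
- brush_slot (a point): Centre of the brush's recess on the tray's floor (x 0, y +25, z 3 mm in the tray's frame): the brush's origin belongs here, its x axis along the tray's x axis.
- pulse_ring (a joint): Clockwise turn (rad) of the ring inside the grinder that the lid's lugs push; 0 at rest. It lags the lid's turn by 0.12: 0.50 with the pointers at the pulse dots. Its spring resists with 0.07 Nm at 0, 0.13 Nm at 0.6. From 0.7 on, sprung balls add clear extra resistance, until the lid clicks into lock: beyond 1.0 it counts as locked.
- spice_jar_red: Spice jar with a red cap, 46 mm wide, 109 mm high; origin at the centre of its underside. Leave alone.
- spice_jar_white: Spice jar with a pale cap, 44 mm wide, 109 mm high; origin at the centre of its underside. Leave alone.
- pepper_mill: Wooden pepper mill, 58 mm wide, 160 mm high; origin at the centre of its underside. Leave alone.
- spice_spoon: Metal spoon, 199 x 41 x 16 mm, lying in the tray's other compartment; origin at the centre of its underside. Leave alone.
Not all that is in view belongs to the job. Leave any blue or green look-alike of the grinder_lid alone.

How it is judged:
By the outcome, as a careful person would: the job done as asked, in the order asked, and still so for the second after the job is handed in, while the arm keeps its last pose, push and grip.
It also fails if it takes over 61 s, if anything falls off the work surface, if the arm or the gripper's body presses on something with over 40 N, if the wrist force passes 120 N, or if a joint passes its speed limit or range.

## Robot

A 6-joint arm with a two-finger parallel gripper is mounted at the origin on a cart in front of the work surface, level with it; the furniture and walls round the work are solid. World frame = base frame: x ahead of the robot, y to its left, z up, the work surface at z = 0. Lengths are in mm, angles in rad, forces in N, time in s.
With the tool pointing down it reaches from about 275 to 1000 mm from the base axis. Payload 8.4 kg.
Tool frame: the origin (TCP) lies between the finger pads, 19 mm behind the fingertips; this is the grasp point; z points along the fingers, y is the line along which they close (so a half turn about z gives the same grasp; the last joint's range is limited). The gripper opens to 85 mm and grips with 20 to 120 N. Pads are 22 mm wide; open, the fingers measure 114 mm over their backs; the gripper's body (76 mm by 85 mm) begins 54 mm behind the grasp point. The pads swing forward as they close: fully open they stand 13 mm farther back than shut.
Start: joints at [1.176, 0.353, 1.633, -0, 1.155, -0.002], TCP at [239.234, 577.404, 249.981] pointing down, gripper open.
Joint ranges: [-2.63, 2.63], [-0.92, 2.1], [0.06, 2.66], [-1.3, 4.44], [0, 2.69], [-3.02, 3.02]. Speed limits (rad/s): [2.22, 2.22, 2.79, 3.14, 3.14, 3.14].

## Interface

Orientations are given as [roll, pitch, yaw] about the fixed x, y, z axes, in that order (R = Rz(yaw) Ry(pitch) Rx(roll)).
In Python, from rig import telemetry, optics, r gives the robot as it stands.
- The arm moves only by the tool play_rows, never from a script. Its arguments are lists of equal length, an entry for each row: "dp": the shift along the tool's x, y, z in units of 40 mm (1.0 is 40 mm), a list of three; "rot": the turn, a rotation vector about the tool's x, y, z in units of 6 degrees (1.0 is 6 degrees), a list of three. In form: {"dp": [[tx, ty, tz], ...], "rot": [[ax, ay, az], ...]}. A call has 1 to 5 rows; each row is the pose to reach, as a shift and turn from the pose commanded when the call began, along the tool's axes at that moment; what a row does not reach only later rows make up. A row lasts 1/12 s, in which the tool goes at most 41.7 mm and 7.16 degrees, less where a joint would pass 70% of its speed; a pose out of reach is approached as far as the arm can. A call with a gripper value outside its range is refused whole. "fingers" is the opening, from 0 (shut) to 1 (fully open), set as the call begins (left out, the last holds). The fingers move at their own pace and stop on an object; "grip_force" is the grip in N (left out, the last holds). Time passes only in rows, so rows that repeat a pose let the fingers close. It gives the time, the measured TCP pose, the force, the opening and the grip force at its end, in the units of the state.
- telemetry.sense(): the state, without advancing time (a new reading comes with each control period).
- optics.grab_frame(name): name is "scene" or "top" or "wrist"; returns a dict with "color" (400x640x3 uint8, red, green, blue), "mtx" (3x3 intrinsics, pixels), "R" (3x3) and "t" (3): a world point X has camera coordinates R X + t; the wrist camera has in their place "mount" (4x4, takes a point from camera to tool coordinates, whose origin is the TCP and whose axes are the flange's). Camera axes: x right, y down, z forward; pixel columns grow to the right and rows downward; lengths in mm; the calibration is good to about 2 mm. A picture is of the moment at which its call begins: read the wrist's pose just before it. There is no depth.
- r.sign_off(): hands the job in; it is judged then, once.
The state is a dict: "clock": time; "qpos": joint angles; "qvel": joint speeds; "joint_efforts": joint torques, N m; "eef_pos": TCP position; "tcp_rot": TCP orientation; "contact_force": force on the tool from outside, world axes, zero at the start; "wrist_torque": the same for the moment, N m; "opening": opening from 0.0 (shut) to 1.0 (fully open); "grasp_force": force on a finger pad.
Only numpy, scipy, OpenCV 4.12 (cv2) and the standard library are available. Lean on these libraries where they do the work, as an engineer would, in place of code of your own. Each camera call takes 0.05 s, during which the arm holds its last target. There are 200 camera calls.

## Working session

There is one attempt and no reset: what is moved stays moved. The work goes in short steps, Python scripts to look and compute and a tool call to move; the robot and the scene stay as the last step left them, time stands still between calls to the robot, and variables do not carry over. Pictures are saved under pics/ and viewed, at most 10 in all, crops included, and the job is handed in when it is done.

Besides the shell and the picture viewer there is one more tool, called after "Request:" as a command line: name --argument value ..., lists and objects as JSON in quotes. play_rows: Moves the arm, as the interface text tells. Its arguments: {"type":"object","properties":{"dp":{"type":"array"},"rot":{"type":"array"},"fingers":{"type":"number"},"grip_force":{"type":"number"}},"required":["dp","rot"]}

```bash
mkdir -p pics; ls; python3 - <<'E'
from rig import telemetry, optics, r
import cv2,pickle
s=telemetry.sense();print(s)
d={}
for n in("scene","top"):
    f=optics.grab_frame(n);d[n]=f;cv2.imwrite(f"pics/{n}0.png",f["color"][:,:,::-1])
    print(n,f["mtx"],f["R"],f["t"])
pickle.dump(d,open("cams.pkl","wb"))
E
```

```text
pics
{'clock': 0.0, 'qpos': array([ 1.17560821e+00,  3.53614071e-01,  1.63414586e+00,  1.35787303e-05,
        1.15522166e+00, -2.37916700e-03]), 'qvel': array([-5.40754821e-05, -2.06293920e-04, -1.35827184e-03,  4.88824568e-04,
        6.26244492e-04,  1.18707935e-03]), 'joint_efforts': array([-6.69184847e-04, -6.05246043e+01, -3.42074561e+01,  1.61104313e-04,
        9.09505121e-03, -4.19553339e-05]), 'eef_pos': array([239.0467948 , 576.97813605, 249.27794183]), 'tcp_rot': array([-3.14020375e+00, -1.57198195e-05,  2.74877821e+00]), 'contact_force': array([ 0.84580998, -0.39843033,  0.07999545]), 'wrist_torque': array([ 0.04923488, -0.02808854,  0.01942143]), 'grasp_force': 0.0, 'opening': 0.9997130190664153}
scene [[502.50309618   0.         318.12641368]
 [  0.         502.50309618 202.20049196]
 [  0.           0.           1.        ]] [[ 0.65536305 -0.75530881 -0.00280607]
 [-0.56395816 -0.48685468 -0.66702602]
 [ 0.50244448  0.43872671 -0.74502914]] [-311.8588017   372.78096389 1223.92471411]
top [[509.44314023   0.         326.38573622]
 [  0.         509.44314023 198.89361069]
 [  0.           0.           1.        ]] [[ 0.02573739 -0.99925181  0.02886895]
 [-0.99637055 -0.02798569 -0.08038987]
 [ 0.08113764 -0.02669515 -0.99634535]] [   4.60276751  540.73175317 1382.47563638]
```

View pics/scene0.png

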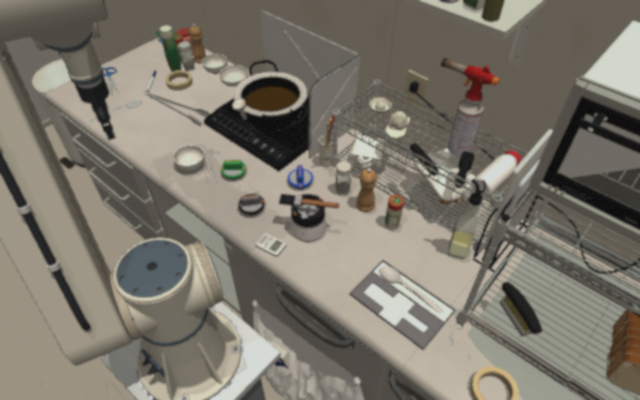

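View pics/top0.png

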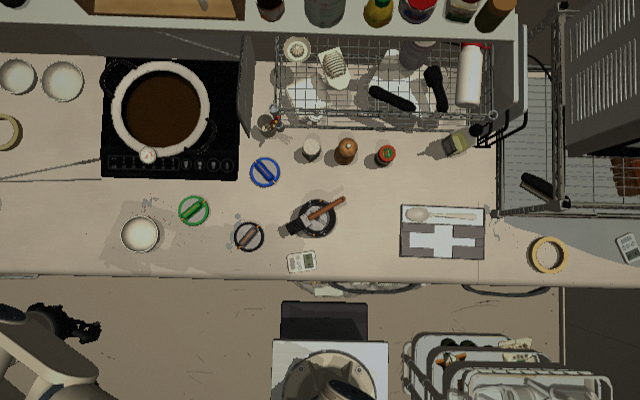

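The overview shows the grinder at about (316,217) in the top view. The brush lies across it with its bristles to the lower left, the black lid is at (249,237), and the tray is at (442,232) with its recess in the lower half. Next I'll enlarge these.

```bash
python3 - <<'E'
import cv2,pickle,numpy as np
c=pickle.load(open("cams.pkl","rb"))["top"]["color"][:,:,::-1]
a=cv2.resize(c[190:265,225:355],None,fx=6,fy=6,interpolation=cv2.INTER_CUBIC)[:300+150]
cv2.imwrite("pics/c1.png",a)
b=cv2.resize(c[195:270,390:495],None,fx=7,fy=7,interpolation=cv2.INTER_CUBIC)
cv2.imwrite("pics/c2.png",b);print(a.shape,b.shape)
E
```

```text
(450, 780, 3) (525, 735, 3)
```

View pics/c1.png

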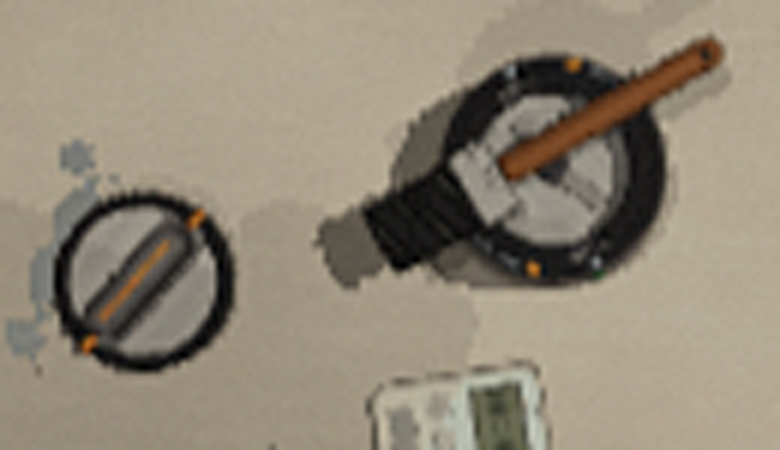

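View pics/c2.png

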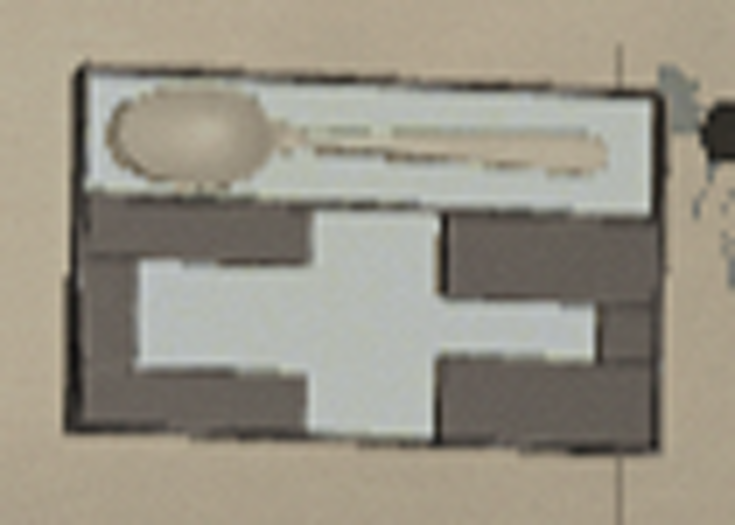

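Crop 1 gives, in crop pixels:
- Collar centre about (556,168), with orange dots at (574,65) and (533,270).
- Brush from the handle end (709,50) to the bristle end (386,241).
- Lid centre (145,281), with pointers at (197,218) and (90,344).

In crop 2 the recess runs from the bristle end (137,315), on the left, to the slot end (597,331).

```bash
cat > h.py <<'E'
import numpy as np,cv2
from scipy.spatial.transform import Rotation as Ro
def ray(f,uv,z):
    K,R,t=f["mtx"],f["R"],f["t"]
    C=-R.T@t; d=R.T@np.linalg.inv(K)@np.r_[uv,1.]
    return C+d*(z-C[2])/d[2]
def wcam(f,s):
    T=np.eye(4);T[:3,:3]=Ro.from_euler('xyz',s['tcp_rot']).as_matrix();T[:3,3]=s['eef_pos']
    M=np.linalg.inv(T@f['mount']);return dict(mtx=f['mtx'],R=M[:3,:3],t=M[:3,3],color=f['color'])
def proj(f,X):
    p=f["mtx"]@(f["R"]@np.asarray(X,float)+f["t"]);return p[:2]/p[2]
E
python3 - <<'E'
import pickle;from h import *
f=pickle.load(open("cams.pkl","rb"))["top"];print("cam",-f["R"].T@f["t"])
def q(n,u,v,z,s,o):
    p=ray(f,[(u+.5)/s-.5+o[0],(v+.5)/s-.5+o[1]],z)[:2];print(n,p.round(1));return p
o=(225,190)
q("collar",556,168,100,6,o);a=q("dotA",574,65,100,6,o);b=q("dotB",533,270,100,6,o);print((a+b)/2,np.linalg.norm(a-b),np.arctan2(*(a-b)[::-1]))
a=q("hend",712,47,114,6,o);b=q("bend",384,242,114,6,o);print((a+b)/2,np.linalg.norm(a-b),np.arctan2(*(b-a)[::-1]))
q("lid",145,281,25,6,o);a=q("pA",197,218,23,6,o);b=q("pB",90,344,23,6,o);print((a+b)/2,np.linalg.norm(a-b),np.arctan2(*(a-b)[::-1]))
o=(390,195)
a=q("pk",137,315,6,7,o);b=q("sl",597,331,6,7,o);print((a+b)/2,np.linalg.norm(a-b),np.arctan2(*(a-b)[::-1]))
c=[q("c",*p,10,7,o) for p in((78,66),(662,93),(658,450),(67,432))];m=sum(c)/4
x=(c[0]+c[3]-c[1]-c[2]);x/=np.linalg.norm(x);print(m,x,np.arctan2(x[1],x[0]),"slot",m+25*np.array([-x[1],x[0]]))
E
```

```text
cam [ 426.47991669   56.63746639 1420.75964808]
collar [484.8  43.7]
dotA [529.6  37.1]
dotB [440.5  52.4]
[485.08189239  44.7520184 ] 90.37158776795229 -0.17006415223369076
hend [537.9 -21.7]
bend [450.6 116.2]
[494.28874675  47.23608737] 163.26107621480276 2.134928862287926
lid [431.8 227.9]
pA [461.  205.7]
pB [402.7 251.9]
[431.83972172 228.77827917] 74.40444149468661 -0.6703933960696696
pk [ 434.6 -214.5]
sl [ 433.  -398.9]
[ 433.84140418 -306.67426264] 184.4284260003117 1.5620736075589388
c [ 532.9 -188.8]
c [ 528.6 -423.6]
c [ 386.6 -422.1]
c [ 387.8 -186.5]
[ 458.97651888 -305.263394  ] [0.01181176 0.99993024] 1.5589842888438146 slot [ 433.97826292 -304.96809991]
```

Request:
play_rows --dp '[[-0.77,-0.7,-0.09],[-1.54,-1.4,-0.18],[-2.31,-2.1,-0.27],[-3.08,-2.8,-0.36],[-3.85,-3.5,-0.45]]' --rot '[[0,0,0],[0,0,0],[0,0,0],[0,0,0],[0,0,0]]' --fingers 0.4

```text
clock: 0.52
eef_pos: [327.8, 387.7, 267.7]
tcp_rot: [-3.141, -0.0, 2.749]
contact_force: [0.3, 0.0, 0.6]
opening: 0.4
grasp_force: 0.0
```

Request:
play_rows --dp '[[-0.77,-0.7,-0.09],[-1.54,-1.4,-0.18],[-2.31,-2.1,-0.27],[-3.08,-2.8,-0.36],[-3.85,-3.5,-0.45]]' --rot '[[0,0,0],[0,0,0],[0,0,0],[0,0,0],[0,0,0]]'

```text
clock: 0.93
eef_pos: [416.3, 199.9, 286.0]
tcp_rot: [3.142, 0.0, 2.749]
contact_force: [1.4, -0.0, 0.1]
opening: 0.401
grasp_force: 0.0
```

Request:
play_rows --dp '[[-0.77,-0.7,-0.09],[-1.54,-1.4,-0.18],[-2.31,-2.1,-0.27],[-2.8,-2.5,-0.35],[-3.16,-2.85,-0.35]]' --rot '[[0,0,1.17],[0,0,2.34],[0,0,3.51],[0,0,4.68],[0,0,5.86]]'

```text
clock: 1.35
eef_pos: [490.4, 45.7, 300.4]
tcp_rot: [3.141, 0.001, 2.127]
contact_force: [-0.2, 0.6, 0.3]
opening: 0.4
grasp_force: 0.0
```

```bash
cat > look.py <<'E'
import sys,pickle
from rig import telemetry,optics,r
from h import *
def look(n):
    s=telemetry.sense();f=optics.grab_frame("wrist")
    cv2.imwrite(f"pics/{n}.png",f["color"][:,:,::-1]);g=wcam(f,s);pickle.dump((s,g),open(n+".pkl","wb"))
    print(s["clock"],s["eef_pos"],s["tcp_rot"],s["opening"],"cam",-g["R"].T@g["t"],f["mount"].round(3).tolist())
if __name__=="__main__": look(sys.argv[1])
E
python3 look.py w1
```

```text
1.35 [490.36436763  45.68172424 300.36544672] [3.14088289e+00 7.39569716e-04 2.12709835e+00] 0.3998431107653664 cam [448.83965343 113.05495356 423.32008934] [[-0.001, -0.951, -0.31, 79.05], [1.0, -0.001, -0.001, 0.4], [0.001, -0.31, 0.951, -123.013], [0.0, 0.0, 0.0, 1.0]]
```

View pics/w1.png

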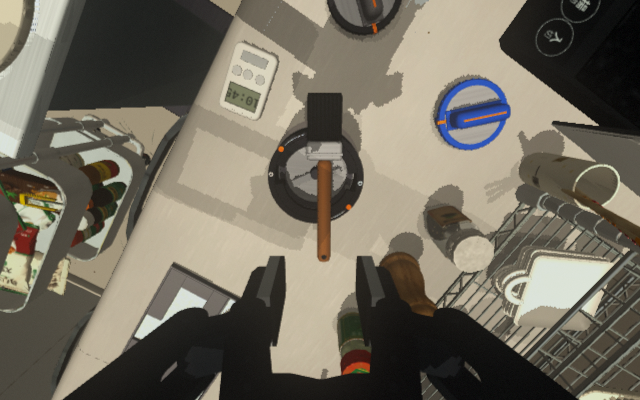

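The wrist view shows the brush running straight up the image, from the bristle end at (324,93) to the handle end at (324,260). The collar spans x 268 to 363, with orange dots at (281,149) and (348,207).

```bash
python3 - <<'E'
import pickle;from h import *
s,f=pickle.load(open("w1.pkl","rb"))
q=lambda u,v,z:ray(f,[u,v],z)[:2]
a=q(324,261,110);b=q(324,93,112);d=(b-a)/np.linalg.norm(b-a)
print("h",a,"b",b,"mid",(a+b)/2,np.linalg.norm(b-a),np.arctan2(d[1],d[0]))
print("junction x from handle end",np.linalg.norm(q(325,158,114)-a), "fer/brist",np.linalg.norm(q(324,142,114)-a))
a=q(281,149,100);b=q(348,207,100);print("dots",a,b,(a+b)/2,np.linalg.norm(a-b),np.arctan2(*(b-a)[::-1]))
a=q(271,172,100);b=q(360,183,100);print("rings",a,b,(a+b)/2,np.linalg.norm(a-b),np.arctan2(*(b-a)[::-1]))
a=q(268,174,100);b=q(363,174,100);print("collar",(a+b)/2,np.linalg.norm(a-b))
T=pickle.load(open("cams.pkl","rb"))["top"]
print(proj(T,[485,44.5,100]))
E
```

```text
h [537.75421494 -22.81242457] b [448.63338349 119.75119481] mid [493.19379921  48.46938512] 168.12765438422764 2.1294893017225602
junction x from handle end 110.12507090863232 fer/brist 125.04565200814356
dots [440.30581374  53.95034236] [528.7869688   38.59376833] [484.54639127  46.27205535] 89.8038928298263 -0.17184575367408741
rings [443.13940876  28.79765335] [525.08245635  66.31139643] [484.11093256  47.55452489] 90.12182847757805 0.42932362224680287
collar [482.0190836   50.50847282] 95.16842850524844
[316.93951254 217.48481722]
```

Request:
play_rows --dp '[[-0.11,0.1,1.0],[-0.11,0.1,2.0],[-0.11,0.1,3.0],[-0.11,0.1,4.0],[-0.11,0.1,4.47]]' --rot '[[0,0,0],[0,0,0],[0,0,0],[0,0,0],[0,0,0]]'

```text
clock: 1.82
eef_pos: [492.1, 46.4, 116.8]
tcp_rot: [-3.137, -0.003, 2.136]
contact_force: [-0.3, 0.4, -0.4]
opening: 0.401
grasp_force: 0.0
```

Request:
play_rows --dp '[[0,0,0],[0,0,0],[0,0,0],[0,0,0],[0,0,0]]' --rot '[[0,0,0],[0,0,0],[0,0,0],[0,0,0],[0,0,0]]' --fingers 0 --grip_force 40

```text
clock: 2.23
eef_pos: [496.1, 46.7, 122.8]
tcp_rot: [3.139, 0.001, 2.135]
contact_force: [-0.6, -0.2, -0.6]
opening: 0.146
grasp_force: 43.4
```

Request:
play_rows --dp '[[0,0,-0.2],[0,0,-0.7],[0,0,-1.3],[0,0,-1.9],[0,0,-2.0]]' --rot '[[0,0,0],[0,0,0],[0,0,0],[0,0,0],[0,0,0]]'

```text
clock: 2.65
eef_pos: [497.2, 46.8, 206.0]
tcp_rot: [3.135, 0.003, 2.135]
contact_force: [0.8, 0.7, -0.1]
opening: 0.147
grasp_force: 43.4
```

```bash
python3 look.py w2; python3 - <<'E'
import pickle;from h import *
from rig import telemetry;s=telemetry.sense();print(s["grasp_force"],s["opening"])
im=cv2.imread("pics/w2.png");cv2.imwrite("pics/w2c.png",cv2.resize(im[60:360,140:500],None,fx=2,fy=2))
E
```

```text
2.65 [497.24995749  46.79512179 206.02119474] [3.135446   0.00314067 2.13518966] 0.1471887028838795 cam [454.45227696 113.71635085 328.782151  ] [[-0.001, -0.951, -0.31, 79.049], [1.0, -0.001, -0.001, 0.392], [0.001, -0.31, 0.951, -123.01], [0.0, 0.0, 0.0, 1.0]]
43.42475116252899 0.14877759261514722
```

View pics/w2c.png

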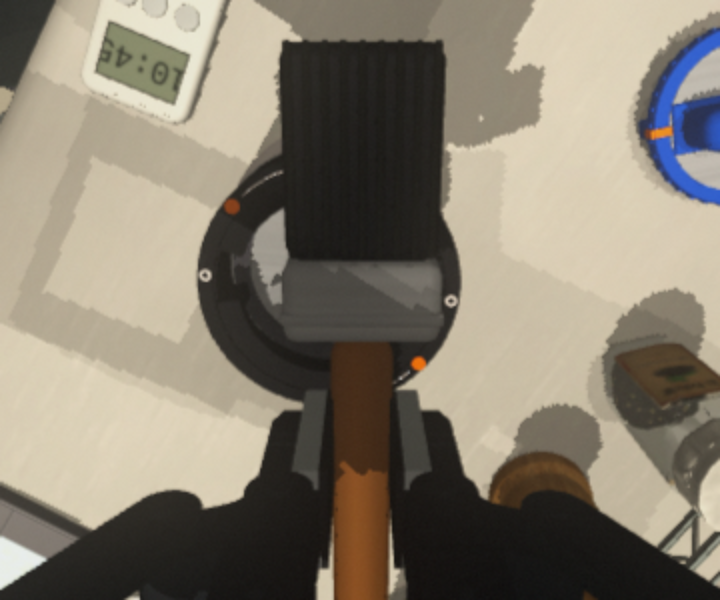

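The brush is held straight, level and centred. Its bristle end is at full-frame (321,80), the rings at (242.5,197.5) and (365,210), and the dots at (256,163) and (349,241.5).

```bash
python3 - <<'E'
import pickle;from h import *
s,f=pickle.load(open("w2.pkl","rb"))
q=lambda u,v,z:ray(f,[u,v],z)
R=Ro.from_euler('xyz',s['tcp_rot']).as_matrix()
for z in(185,192,199):print("end in tool",R.T@(q(321,80,z)-s['eef_pos']))
for n,A,B in(("dots",(256,163),(349,241.5)),("rings",(242.5,197.5),(365,210))):
  a=q(*A,100)[:2];b=q(*B,100)[:2];print(n,(a+b)/2,np.linalg.norm(a-b),np.arctan2(*(b-a)[::-1]))
print("lft/right edges",[R.T@(q(u,190,199)-s['eef_pos']) for u in(281.5,361)])
E
```

```text
end in tool [86.85093423  0.6048382  20.75263689]
end in tool [86.47111414  0.59448407 13.7535994 ]
end in tool [86.09129405  0.58412994  6.75456191]
dots [484.51616753  46.68372518] 89.95014906449578 -0.16950218319386762
rings [484.40955258  46.63581305] 89.79536890958771 0.45456324785763663
lft/right edges [array([ 44.15456474, -15.57162117,   6.78696935]), array([44.06558707, 16.91879501,  6.9869586 ])]
```

Request:
play_rows --dp '[[-0.6,-0.55,0],[-1.3,-1.2,0],[-2.0,-1.85,0],[-2.7,-2.5,0],[-3.4,-3.1,0]]' --rot '[[0,0,0],[0,0,0],[0,0,0],[0,0,0],[0,0,0]]'

```text
clock: 3.12
eef_pos: [461.8, -136.1, 200.9]
tcp_rot: [-3.141, -0.0, 2.136]
contact_force: [0.8, 1.2, -0.7]
opening: 0.151
grasp_force: 43.4
```

Request:
play_rows --dp '[[-0.7,-0.65,0],[-1.4,-1.3,0.2],[-2.1,-1.95,0.5],[-2.8,-2.6,0.8],[-3.26,-2.98,1.1]]' --rot '[[0,0,1.1],[0,0,2.2],[0,0,3.3],[0,0,4.4],[0,0,5.49]]'

```text
clock: 3.53
eef_pos: [430.8, -311.6, 156.5]
tcp_rot: [3.141, 0.001, 1.553]
contact_force: [0.5, 0.6, -0.9]
opening: 0.153
grasp_force: 43.5
```

Request:
play_rows --dp '[[0,0,0],[0,0,0]]' --rot '[[0,0,0],[0,0,0]]'

```text
clock: 3.7
eef_pos: [430.9, -309.2, 156.0]
tcp_rot: [-3.14, -0.001, 1.558]
contact_force: [0.3, -0.3, -0.1]
opening: 0.147
grasp_force: 43.5
```

```bash
python3 look.py w3
```

```text
3.7 [ 430.86235195 -309.16328606  155.97096597] [-3.13982424e+00 -1.39347660e-03  1.55843831e+00] 0.14703708841293717 cam [ 432.61973036 -230.02104743  279.09484855] [[-0.001, -0.951, -0.31, 79.329], [1.0, -0.001, -0.001, 0.562], [0.001, -0.31, 0.951, -123.015], [0.0, 0.0, 0.0, 1.0]]
```

View pics/w3.png

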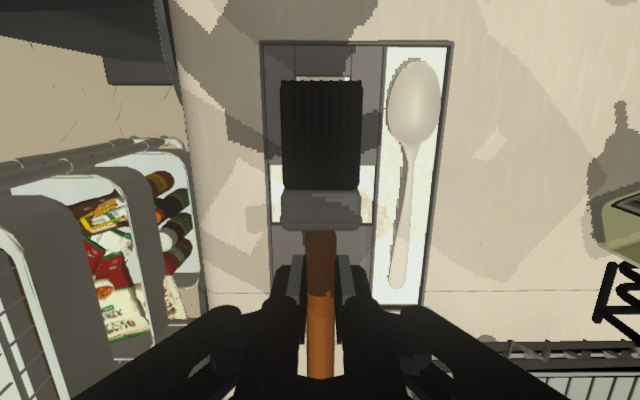

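This view shows the brush hovering over the tray. The tray's near-top corners are at (261,42) and (453,42), and the pocket end strip spans x 297 to 350 at row 76.

```bash
python3 - <<'E'
import pickle;from h import *
s,f=pickle.load(open("w3.pkl","rb"))
q=lambda u,v,z:ray(f,[u,v],z)[:2]
for n,u,v,z in(("TL",261,42,10),("TR",453,42,10),("pl",297,77,3),("pr",350.5,77,3),("pl",297,77,9),("pr",350.5,77,9),("BR",421,307,10)):print(n,q(u,v,z))
R=Ro.from_euler('xyz',s['tcp_rot']).as_matrix()
print(R.T@(np.r_[q(320,81,149),149]-s['eef_pos']))
im=cv2.imread("pics/w3.png")[70:84,285:365];print(cv2.cvtColor(im,cv2.COLOR_BGR2GRAY)[:, ::4])
E
```

```text
TL [ 388.67733027 -188.25742812]
TR [ 530.68096939 -190.24433739]
pl [ 414.00183681 -212.3048845 ]
pr [ 455.86159854 -212.8816879 ]
pl [ 414.40643459 -212.68988617]
pr [ 455.35651411 -213.25415467]
BR [ 525.53637417 -418.7383544 ]
[85.99594084  0.39658924  7.0901159 ]
[[ 82  82  69  70  71  69  69  70  70  70  70  71  70  71  73  87 120 123
  123 123]
 [ 82  83  70  69  69  68  68  68  69  71  70  70  72  70  71 100 119 122
  123 123]
 [ 82  82  72  70  68  69  69  68  70  69  69  70  70  70  71 123 119 123
  123 124]
 [ 81  82  78  70  69  71  69  69  71  70  69  68  69  72  71 123 120 122
  123 123]
 [ 82  84  77  66  66  65  66  67  66  67  67  67  68  68  68 119 115 122
  123 123]
 [ 81  83  77  52  52  54  51  54  53  54  55  56  57  58  60 100 100 123
  123 122]
 [ 82  83  80 102  89  93  74  77  78  80  77  79  78  78  83 128  95 122
  123 122]
 [ 81  82  79 171 144 151 125 132 132 133 129 134 132 129 137 204 158 122
  123 123]
 [ 81  81  80 172 151 148 144 152 152 153 147 154 155 149 155 229 208 123
  123 123]
 [ 77  81  67 169 139 146 143 144 152 127 147 149 157 152 131 229 182 124
  119 115]
 [ 57  66  31 130  60 120 115 103 127  41 122 112 132 126  57 198  88 102
   97  92]
 [ 26  24  28  36  25  37  35  26  37  28  38  25  40  40  33  53  32  39
   51  70]
 [ 25  23  25  22  25  21  22  23  23  26  24  28  25  24  30  26  31  31
   34  65]
 [ 23  23  27  23  25  23  23  24  21  27  21  25  25  28  28  26  31  31
   30  67]]
```

Request:
play_rows --dp '[[0.05,0.07,0.6],[0.05,0.07,1.4],[0.05,0.07,2.2],[0.05,0.07,2.7],[0.05,0.07,2.8]]' --rot '[[0,0,0],[0,0,0],[0,0,0],[0,0,0],[0,0,0]]'

```text
clock: 4.17
eef_pos: [433.4, -304.0, 42.5]
tcp_rot: [-3.138, -0.003, 1.563]
contact_force: [-1.6, 1.8, -0.6]
opening: 0.149
grasp_force: 43.5
```

Request:
play_rows --dp '[[0,0,0],[0,0,0.1],[0,0,0.2],[0,0,0.3],[0,0,0.3]]' --rot '[[0,0,0],[0,0,0],[0,0,0],[0,0,0],[0,0,0]]'

```text
clock: 4.58
eef_pos: [435.0, -306.7, 33.4]
tcp_rot: [3.141, 0.0, 1.56]
contact_force: [0.3, 0.2, -1.0]
opening: 0.147
grasp_force: 43.5
```

Request:
play_rows --dp '[[-0.01,-0.02,0.05],[-0.01,-0.02,0.1],[-0.01,-0.02,0.15],[-0.01,-0.02,0.18],[-0.01,-0.02,0.18]]' --rot '[[0,0,0],[0,0,0],[0,0,0],[0,0,0],[0,0,0]]'

```text
clock: 5.0
eef_pos: [433.8, -306.9, 25.6]
tcp_rot: [-3.141, -0.0, 1.56]
contact_force: [-0.2, 1.2, -0.7]
opening: 0.144
grasp_force: 43.5
```

Request:
play_rows --dp '[[0,0,0.03],[0,0,0.03],[0,0,0.03],[0,0,0.03],[0,0,0.03]]' --rot '[[0,0,0],[0,0,0],[0,0,0],[0,0,0],[0,0,0]]' --fingers 0.35

```text
clock: 5.42
eef_pos: [434.1, -307.1, 24.8]
tcp_rot: [3.141, 0.0, 1.56]
contact_force: [-0.4, 0.7, -0.3]
opening: 0.352
grasp_force: 0.0
```

Request:
play_rows --dp '[[0,0,-0.5],[0,0,-1.4],[0,0,-2.3],[0,0,-3.2],[0,0,-4.0]]' --rot '[[0,0,0],[0,0,0],[0,0,0],[0,0,0],[0,0,0]]'

```text
clock: 5.83
eef_pos: [434.0, -307.0, 186.9]
tcp_rot: [3.141, 0.0, 1.56]
contact_force: [1.3, -0.0, -0.7]
opening: 0.346
grasp_force: 0.0
```

```bash
python3 look.py w4; python3 - <<'E'
import cv2
im=cv2.imread("pics/w4.png");cv2.imwrite("pics/w4c.png",im[20:400,140:500])
E
```

```text
5.8333 [ 434.01742334 -307.02066702  186.94473752] [3.14090453e+00 4.83857421e-04 1.56020517e+00] 0.34611036701720843 cam [ 435.33284639 -227.6405883   309.91972256] [[-0.001, -0.951, -0.31, 79.33], [1.0, -0.001, -0.001, 0.559], [0.001, -0.31, 0.951, -123.013], [0.0, 0.0, 0.0, 1.0]]
```

View pics/w4c.png

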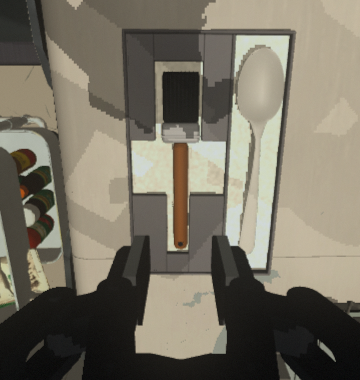

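The brush lies flat in its recess, bristles in the pocket and handle in the slot, and the spoon hasn't moved. Next is the lid.

Request:
play_rows --dp '[[0.8,0.08,0],[1.8,0.16,0],[2.8,0.24,0],[3.8,0.32,0],[4.8,0.4,0]]' --rot '[[0,0,0],[0,0,0],[0,0,0],[0,0,0],[0,0,0]]' --fingers 0.5

```text
clock: 6.3
eef_pos: [451.7, -113.6, 184.7]
tcp_rot: [3.141, 0.0, 1.559]
contact_force: [0.6, 0.2, 0.1]
opening: 0.497
grasp_force: 0.0
```

Request:
play_rows --dp '[[1.0,0.08,0],[2.0,0.16,0],[3.0,0.24,0],[4.0,0.32,0],[5.0,0.4,0]]' --rot '[[0,0,-0.6],[0,0,-1.2],[0,0,-1.8],[0,0,-2.4],[0,0,-3.0]]'

```text
clock: 6.72
eef_pos: [469.9, 86.6, 184.7]
tcp_rot: [3.141, 0.0, 1.878]
contact_force: [1.6, -0.0, -0.6]
opening: 0.501
grasp_force: 0.0
```

Request:
play_rows --dp '[[0.7,0.25,0],[1.4,0.5,0],[2.0,0.8,0],[2.41,0.99,0],[2.41,0.99,0]]' --rot '[[0,0,-1.15],[0,0,-2.3],[0,0,-3.45],[0,0,-4.6],[0,0,-5.7]]'

```text
clock: 7.13
eef_pos: [479.7, 191.7, 184.7]
tcp_rot: [3.14, 0.0, 2.48]
contact_force: [-0.0, -0.2, 0.1]
opening: 0.501
grasp_force: 0.0
```

Request:
play_rows --dp '[[0,0,0],[0,0,0]]' --rot '[[0,0,0],[0,0,0]]'

```text
clock: 7.3
eef_pos: [478.8, 188.5, 184.4]
tcp_rot: [-3.141, -0.0, 2.468]
contact_force: [-0.7, -0.0, 0.8]
opening: 0.498
grasp_force: 0.0
```

```bash
python3 look.py w5; python3 - <<'E'
import pickle;from h import *
s,f=pickle.load(open("w5.pkl","rb"))
hsv=cv2.cvtColor(f["color"],cv2.COLOR_RGB2HSV)
m=cv2.inRange(hsv,(6,150,110),(20,255,255))
n,l,st,c=cv2.connectedComponentsWithStats(m)
for i in range(1,n):
    if st[i,4]>15:print(st[i],c[i].round(1),ray(f,c[i],23)[:2].round(1),ray(f,c[i],53)[:2].round(1))
print(proj(f,[432,228.4,25]))
E
```

```text
7.3 [478.82695354 188.45101777 184.42916435] [-3.14112091e+00 -1.02559659e-04  2.46830296e+00] 0.49795615322403575 cam [417.31015399 237.89976348 307.45084217] [[-0.001, -0.951, -0.31, 78.939], [1.0, -0.001, -0.001, 0.24], [0.001, -0.31, 0.951, -123.014], [0.0, 0.0, 0.0, 1.0]]
[542   5   8  14  72] [545.4  11.1] [473.8 411.9] [467.8 393.5]
[540  24  27  69 205] [553.   57.5] [507.1 401.7] [497.6 384.5]
[322  66   6  13  72] [324.6  72. ] [402.5 253.9] [404.  252.2]
[323  89   4  63 204] [324.4 119. ] [431. 231.] [429.5 231.8]
[508 105   9  12  61] [512.  110.6] [522.9 356.9] [511.8 344.3]
[322 159   4   9  34] [323.5 163.2] [459.7 207.2] [455.2 210.4]
[138 289   9   7  46] [142.  291.7] [447.8 -13.7] [444.6  12.8]
[441 293   8   3  22] [444.5 293.9] [637.5 219.7] [614.3 221.6]
[424 308  16   3  26] [430.9 309.1] [644.  199.6] [620.1 203.6]
[322.74208927 122.16760546]
```

View pics/w5.png

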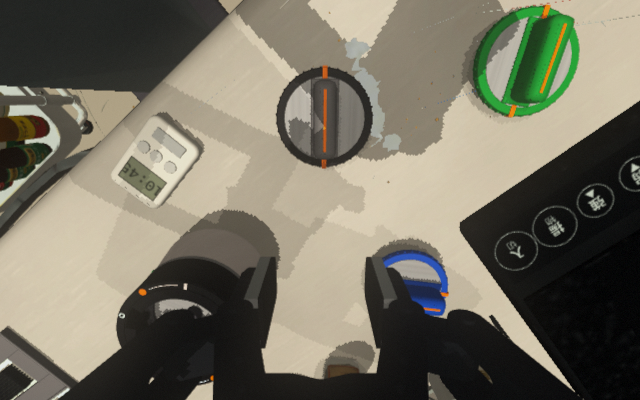

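The lid's pointers are at (324.6,72) and (323.5,163), and its rim is centred at about (324.5,116.5). This agrees with the top view within 3 mm.

Request:
play_rows --dp '[[0.5,0.02,0.6],[1.1,0.05,1.3],[1.61,0.075,2.0],[1.61,0.075,2.6],[1.61,0.075,2.6]]' --rot '[[0,0,0.06],[0,0,0.06],[0,0,0.06],[0,0,0.06],[0,0,0.06]]'

```text
clock: 7.77
eef_pos: [427.4, 229.3, 77.2]
tcp_rot: [-3.135, -0.003, 2.462]
contact_force: [-0.8, -0.9, 0.1]
opening: 0.504
grasp_force: 0.0
```

Request:
play_rows --dp '[[0,0,0],[0,0,0]]' --rot '[[0,0,0],[0,0,0]]'

```text
clock: 7.93
eef_pos: [431.6, 230.6, 81.8]
tcp_rot: [3.14, 0.001, 2.463]
contact_force: [-0.4, -0.0, -0.4]
opening: 0.505
grasp_force: 0.0
```

Request:
play_rows --dp '[[0.03,-0.01,0.25],[0.03,-0.01,0.5],[0.03,-0.01,0.75],[0.03,-0.01,0.86],[0.03,-0.01,0.86]]' --rot '[[0,0,0],[0,0,0],[0,0,0],[0,0,0],[0,0,0]]'

```text
clock: 8.35
eef_pos: [428.6, 230.7, 45.0]
tcp_rot: [-3.14, -0.001, 2.465]
contact_force: [0.0, 0.3, 0.4]
opening: 0.503
grasp_force: 0.0
```

Request:
play_rows --dp '[[0,0,0],[0,0,0],[0,0,0],[0,0,0],[0,0,0]]' --rot '[[0,0,0],[0,0,0],[0,0,0],[0,0,0],[0,0,0]]' --fingers 0 --grip_force 80

```text
clock: 8.77
eef_pos: [429.6, 231.4, 46.6]
tcp_rot: [3.141, 0.0, 2.465]
contact_force: [0.6, 0.1, 1.0]
opening: 0.197
grasp_force: 78.2
```

Request:
play_rows --dp '[[0,0,-0.4],[0,0,-1.2],[0,0,-2.1],[0,0,-3.0],[0,0,-3.6]]' --rot '[[0,0,0],[0,0,0],[0,0,0],[0,0,0],[0,0,0]]'

```text
clock: 9.18
eef_pos: [429.9, 231.6, 193.4]
tcp_rot: [3.139, 0.001, 2.465]
contact_force: [0.3, 0.8, -1.2]
opening: 0.195
grasp_force: 78.3
```

Request:
play_rows --dp '[[-0.7,-0.5,0],[-1.5,-1.05,0],[-2.3,-1.6,0],[-3.1,-2.15,0],[-3.97,-2.75,0]]' --rot '[[0,0,-1.08],[0,0,-2.16],[0,0,-3.24],[0,0,-4.32],[0,0,-5.4]]'

```text
clock: 9.6
eef_pos: [480.8, 57.2, 190.6]
tcp_rot: [3.141, 0.001, 3.014]
contact_force: [0.8, 0.9, -1.7]
opening: 0.194
grasp_force: 78.3
```

Request:
play_rows --dp '[[0,0,0],[0,0,0],[0,0,0],[0,0,0],[0,0,0]]' --rot '[[0,0,-1.08],[0,0,-2.16],[0,0,-3.24],[0,0,-4.32],[0,0,-5.38]]'

```text
clock: 10.02
eef_pos: [480.5, 58.5, 190.3]
tcp_rot: [3.142, -0.0, -2.706]
contact_force: [0.2, -0.1, -0.7]
opening: 0.193
grasp_force: 78.5
```

Request:
play_rows --dp '[[0,0,0],[0,0,0]]' --rot '[[0,0,0],[0,0,0]]'

```text
clock: 10.18
eef_pos: [480.6, 58.8, 190.3]
tcp_rot: [3.142, -0.0, -2.715]
contact_force: [0.6, 0.0, -2.0]
opening: 0.192
grasp_force: 78.5
```

```bash
python3 look.py w6; python3 - <<'E'
import pickle;from h import *
s,f=pickle.load(open("w6.pkl","rb"))
R=Ro.from_euler('xyz',s['tcp_rot']).as_matrix()
hsv=cv2.cvtColor(f["color"],cv2.COLOR_RGB2HSV)
m=cv2.inRange(hsv,(6,130,70),(20,255,255))
n,l,st,c=cv2.connectedComponentsWithStats(m)
zp=s['eef_pos'][2]-46.6+23
for i in range(1,n):
    if st[i,4]>15:
        a=ray(f,c[i],zp);print(st[i],c[i].round(1),"tool",(R.T@(a-s['eef_pos'])).round(1),"z100",ray(f,c[i],100)[:2].round(1))
for z in(23,53):
  print("expect lid pointer px",proj(f,s['eef_pos']+R@np.array([37,0,46.6-z])))
E
```

```text
10.1833 [480.59542498  58.7602801  190.27223514] [ 3.14152860e+00 -1.02799087e-04 -2.71473240e+00] 0.19186437014188967 cam [408.83642938  25.72091282 313.29387452] [[-0.001, -0.951, -0.309, 79.012], [1.0, -0.001, -0.0, -0.358], [0.0, -0.309, 0.951, -123.014], [0.0, 0.0, 0.0, 1.0]]
[336 160   9   9  67] [339.9 164.2] tool [51.7  8.4 23.6] z100 [439.7  53.8]
[316 185   9  24 211] [320.1 196.5] tool [36.5 -0.5 23.6] z100 [465.1  51.1]
[318 253   6  96 575] [320.5 300.4] tool [-19.3  -0.4  23.6] z100 [539.   84.9]
[ 130  283   75   58 2014] [167.2 310.6] tool [-25.4 -80.5  23.6] z100 [595.3 -17.5]
[  0 310  20  42 498] [  9.  331.9] tool [ -38.6 -167.    23.6] z100 [ 665.  -124.1]
[627 317   9   6  29] [631.4 319.9] tool [-31.4 163.8  23.6] z100 [456.2 309.6]
[550 334  14   6  43] [556.6 337. ] tool [-42.3 126.6  23.6] z100 [493. 267.]
[594 344  46  12  67] [617.  349.1] tool [-50.3 161.4  23.6] z100 [482.6 317.7]
[ 75 355  56  41 413] [102.  371.1] tool [ -65.  -122.7   23.6] z100 [673.1 -49.6]
expect lid pointer px [321.16305788 195.58924471]
expect lid pointer px [321.36679865 217.52756217]
```

Request:
play_rows --dp '[[0.05,-0.15,0.1],[0.05,-0.31,0.3],[0.05,-0.31,0.55],[0.05,-0.31,0.8],[0.05,-0.31,0.8]]' --rot '[[0,0,-0.25],[0,0,-0.25],[0,0,-0.25],[0,0,-0.25],[0,0,-0.25]]'

```text
clock: 10.65
eef_pos: [482.6, 46.5, 155.8]
tcp_rot: [3.14, -0.003, -2.687]
contact_force: [-1.0, 0.1, -1.5]
opening: 0.196
grasp_force: 78.5
```

Request:
play_rows --dp '[[0,0,0],[0,0,0],[0,0,0]]' --rot '[[0,0,0],[0,0,0],[0,0,0]]'

```text
clock: 10.9
eef_pos: [484.3, 46.8, 158.5]
tcp_rot: [-3.142, 0.0, -2.685]
contact_force: [-0.1, 0.3, -1.1]
opening: 0.197
grasp_force: 78.5
```

```bash
python3 look.py w7; python3 - <<'E'
import pickle;from h import *
s,f=pickle.load(open("w7.pkl","rb"))
R=Ro.from_euler('xyz',s['tcp_rot']).as_matrix()
hsv=cv2.cvtColor(f["color"],cv2.COLOR_RGB2HSV)
m=cv2.inRange(hsv,(6,130,70),(20,255,255))
n,l,st,c=cv2.connectedComponentsWithStats(m)
zp=s['eef_pos'][2]-46.6+23
for i in range(1,n):
    if st[i,4]>15 and 250<c[i][0]<400:
        a=ray(f,c[i],zp);print(st[i],c[i].round(1),"tool",(R.T@(a-s['eef_pos'])).round(1),"z100",ray(f,c[i],100)[:2].round(1))
G=np.array([484.5,46.6])
print("expected A dot px",proj(f,[*(G+45*np.array([np.cos(-.168+np.pi),np.sin(-.168+np.pi)])),100]),"ring",proj(f,[*(G-45*np.array([np.cos(.452),np.sin(.452)])),100]))
im=cv2.imread("pics/w7.png");cv2.imwrite("pics/w7c.png",cv2.resize(im[100:300,220:420],None,fx=3,fy=3,interpolation=cv2.INTER_CUBIC))
E
```

```text
10.9 [484.28377658  46.83294883 158.48175143] [-3.14154026e+00  2.70946104e-04 -2.68528437e+00] 0.19695061244559176 cam [413.47684448  11.67106777 281.47364007] [[-0.001, -0.951, -0.309, 79.023], [1.0, -0.001, -0.0, -0.371], [0.0, -0.309, 0.951, -123.013], [0.0, 0.0, 0.0, 1.0]]
[362 174  11  10  86] [366.8 178.6] tool [45.  20.8 23.6] z100 [439.7  53.8]
[316 185   9  24 211] [320.1 196.5] tool [36.6 -0.5 23.6] z100 [460.8  34.7]
[318 253   6  96 575] [320.5 300.4] tool [-19.3  -0.4  23.6] z100 [522.8  65.3]
expected A dot px [367.03567411 179.50538461] ring [320.82089069 164.67905516]
```

Request:
play_rows --dp '[[0,0,0.1],[0,0,0.2],[0,0,0.3],[0,0,0.4],[0,0,0.4]]' --rot '[[0,0,0],[0,0,0],[0,0,0],[0,0,0],[0,0,0]]'

```text
clock: 11.37
eef_pos: [483.5, 46.6, 141.3]
tcp_rot: [3.141, -0.001, -2.685]
contact_force: [-0.0, -0.7, -1.1]
opening: 0.191
grasp_force: 78.5
```

Request:
play_rows --dp '[[0,0,0.08],[0,0,0.16],[0,0,0.22],[0,0,0.27],[0,0,0.27]]' --rot '[[0,0,0],[0,0,0],[0,0,0],[0,0,0],[0,0,0]]'

```text
clock: 11.78
eef_pos: [483.9, 46.6, 131.1]
tcp_rot: [3.141, -0.001, -2.685]
contact_force: [0.1, 0.2, -1.1]
opening: 0.193
grasp_force: 78.5
```

Request:
play_rows --dp '[[0,0,0.02],[0,0,0.04],[0,0,0.04],[0,0,0.04]]' --rot '[[0,0,0],[0,0,0],[0,0,0],[0,0,0]]'

```text
clock: 12.12
eef_pos: [484.2, 46.7, 130.6]
tcp_rot: [-3.141, 0.0, -2.685]
contact_force: [-3.4, -0.5, 7.2]
opening: 0.197
grasp_force: 79.7
```

Request:
play_rows --dp '[[0,0,0],[0,0,0],[0,0,0],[0,0,0],[0,0,0]]' --rot '[[0,0,0],[0,0,0.5],[0,0,1.2],[0,0,2.0],[0,0,2.5]]' --grip_force 110

```text
clock: 12.53
eef_pos: [484.8, 46.8, 130.6]
tcp_rot: [-3.141, 0.002, -2.951]
contact_force: [-0.3, 0.7, 5.7]
opening: 0.189
grasp_force: 107.4
```

Request:
play_rows --dp '[[0,0,0],[0,0,0],[0,0,0],[0,0,0],[0,0,0]]' --rot '[[0,0,0.6],[0,0,1.2],[0,0,1.8],[0,0,2.4],[0,0,2.4]]'

```text
clock: 12.95
eef_pos: [484.8, 46.7, 130.6]
tcp_rot: [3.142, 0.002, 3.081]
contact_force: [-0.4, -0.8, 5.1]
opening: 0.186
grasp_force: 107.5
```

```bash
cat > chk.py <<'E'
import sys,pickle;from h import *;from look import look
n=sys.argv[1];look(n);s,f=pickle.load(open(n+".pkl","rb"))
R=Ro.from_euler('xyz',s['tcp_rot']).as_matrix()
print(s["contact_force"],s["wrist_torque"],s["grasp_force"])
hsv=cv2.cvtColor(f["color"],cv2.COLOR_RGB2HSV)
m=cv2.inRange(hsv,(6,130,70),(20,255,255))
k,l,st,c=cv2.connectedComponentsWithStats(m)
G=np.array([484.5,46.6])
for i in range(1,k):
    if st[i,4]>15 and 250<c[i][0]<400 and c[i][1]<240:
        for z in(100,107):
            a=ray(f,c[i],z)[:2];d=a-G;print(st[i],c[i].round(1),z,a.round(1),np.linalg.norm(d).round(1),np.arctan2(d[1],d[0]).round(3))
E
python3 chk.py w8
```

```text
12.95 [484.79827798  46.68948105 130.62208382] [3.14150434e+00 1.52707116e-03 3.08132992e+00] 0.18584165476444145 cam [405.84905278  51.33688601 253.51406408] [[-0.001, -0.951, -0.309, 78.898], [1.0, -0.001, -0.001, -0.105], [0.0, -0.309, 0.951, -123.013], [0.0, 0.0, 0.0, 1.0]]
[-0.35818206 -0.8366572   5.12314776] [-0.12878631  0.15605428 -0.04297522] 107.49182224273682
[324 168  13  13 123] [330.2 174.1] 100 [439.7  54. ] 45.4 2.979
[324 168  13  13 123] [330.2 174.1] 107 [438.1  53.8] 46.9 2.986
[316 185   9  24 211] [320.1 196.5] 100 [450.5  48.5] 34.1 3.087
[316 185   9  24 211] [320.1 196.5] 107 [448.5  48.6] 36.1 3.086
```

Request:
play_rows --dp '[[0,0,0],[0,0,0],[0,0,0],[0,0,0],[0,0,0]]' --rot '[[0,0,0.3],[0,0,0.6],[0,0,0.9],[0,0,1.02],[0,0,1.02]]'

```text
clock: 13.42
eef_pos: [484.8, 46.7, 130.7]
tcp_rot: [3.141, 0.002, 2.978]
contact_force: [-0.6, -0.6, 4.9]
opening: 0.186
grasp_force: 107.5
```

Request:
play_rows --dp '[[0,0,0],[0,0,0],[0,0,0],[0,0,0],[0,0,0]]' --rot '[[0,0,0],[0,0,0],[0,0,0],[0,0,0],[0,0,0]]'

```text
clock: 13.83
eef_pos: [484.8, 46.7, 130.6]
tcp_rot: [3.141, 0.002, 2.978]
contact_force: [-0.6, -0.1, 4.7]
opening: 0.19
grasp_force: 107.5
```

```bash
python3 chk.py w9; python3 - <<'E'
import cv2,numpy as np
from rig import optics
im=cv2.imread("pics/w9.png");a=cv2.resize(im[110:260,230:420],None,fx=2,fy=2,interpolation=cv2.INTER_CUBIC)
t=optics.grab_frame("top")["color"][:,:,::-1];b=cv2.resize(t[190:265,260:355],None,fx=4,fy=4,interpolation=cv2.INTER_CUBIC)
c=cv2.resize(t[195:265,390:495],None,fx=3,fy=3)
o=np.zeros((560,780,3),np.uint8);o[:300,:380]=a;o[:300,390:770]=b;o[310:520,:315]=c;cv2.imwrite("pics/fin.png",o)
E
```

```text
13.8333 [484.8262868   46.65960498 130.64977641] [3.14131981e+00 1.57830077e-03 2.97820867e+00] 0.18969664188992874 cam [406.78221618  59.44447606 253.53771931] [[-0.001, -0.951, -0.309, 78.89], [1.0, -0.001, -0.001, -0.046], [0.0, -0.309, 0.951, -123.013], [0.0, 0.0, 0.0, 1.0]]
[-0.57523849 -0.13705555  4.70335153] [-0.1790888   0.1525735  -0.01670967] 107.49634981155396
[314 168  13  12 120] [320.4 173.5] 100 [439.7  54. ] 45.4 2.977
[314 168  13  12 120] [320.4 173.5] 107 [438.2  54.3] 46.9 2.978
[316 185   9  24 211] [320.1 196.5] 100 [450.9  52. ] 34.0 2.982
[316 185   9  24 211] [320.1 196.5] 107 [448.9  52.3] 36.0 2.982
```

View pics/fin.png

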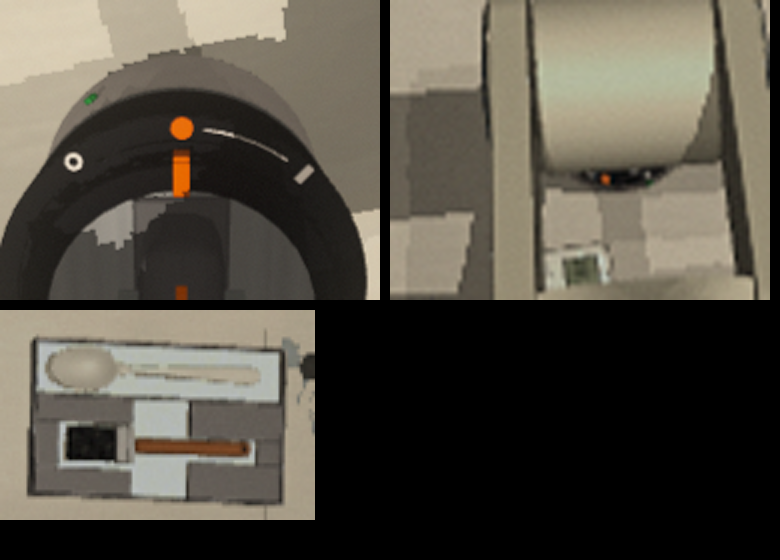

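The orange pointer lines up with the orange pulse dot, well short of the lock bar, and the lid is seated and still gripped. The brush is in its recess, so I'm handing in.

```bash
python3 -c "
from rig import r
print(r.sign_off())"
```

```text
the job is handed in; nothing more can be done
None
```

The job is handed in at about 14 s: the brush lies released and flat in its recess, and the gripper is holding the lid fully down with its pointer at the pulse dot, not locked.

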